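# Pop open the fuse hatch

## Robot

A 6-joint arm with a two-finger parallel gripper is mounted at the origin on the work surface. World frame = base frame: x ahead of the robot, y to its left, z up, the work surface at z = 0. Lengths are in m, angles in degrees, forces in N, time in s.
With the tool pointing down it reaches from about 0.3 to 0.95 m from the base axis. Payload 3.1 kg.
Tool frame: the origin (TCP) lies between the finger pads; the fingertips stand 8 mm ahead of it and the grasp point (between the pads) lies 11 mm behind it; x points along the fingers, z is the direction in which the jaws open and shut, and the axes are right-handed (so a half turn about x gives the same grasp; the last joint's range is limited). The gripper opens to 85 mm and grips with 20 to 120 N. Pads are 22 mm wide; open, the fingers measure 114 mm over their backs; the gripper's body (76 mm by 85 mm) begins 54 mm behind the grasp point. The pads swing forward as they close: fully open they stand 13 mm farther back than shut.
Start: joints at [67.454, 17.653, 93.61, -0, 68.738, -3.994], TCP at [0.199, 0.593, 0.239] pointing down, gripper open.
Joint ranges: [-175.34, 175.34], [-45.06, 112.39], [2.9, 150.54], [-68.45, 248.45], [3.09, 151.38], [-168.51, 168.51]. Speed limits (degrees/s): [159.86, 159.86, 180, 180, 180, 180].

## Interface

Orientations are given as [roll, pitch, yaw] about the fixed x, y, z axes, in that order (R = Rz(yaw) Ry(pitch) Rx(roll)).
In Python, from plant import ctrl gives the robot as it stands. The module is installed in compiled form; this text tells all that it offers.
- The arm moves only by the tool apply_moves, never from a script. Its argument "rows" is a list that holds one entry, the list of rows, each a list of 5 numbers: the closure, from 0 (fully open) to 1 (shut), then the shift along the tool's x, y, z each as a share of 10 cm, from -1 to 1, then the turn about the tool's x as a share of pi rad, from -1 to 1. In form: [[[hand, x, y, z, yaw], ...]]. A call has 1 to 5 rows; each row is the pose to reach, as a shift and turn from the pose commanded when the call began, along the tool's axes at that moment, turning the shorter way round; what a row does not reach only later rows make up. A row lasts 1/10 s, in which the tool goes at most 50 mm and 8.59 degrees, less where a joint would pass 70% of its speed; a pose out of reach is approached as far as the arm can. A call with a number of a shift or a turn outside -1 to 1 is refused whole. A call with a gripper value outside its range is refused whole. The fingers move at their own pace and stop on an object; "force" is the grip in N (left out, the last holds). Time passes only in rows, so rows that repeat a pose let the fingers close. It gives the time, the measured TCP pose, the force and the opening at its end, in the units of the state.
- ctrl.get_state(): the state, without advancing time (a new reading comes with each control period).
- ctrl.camera(name): name is "scene" or "side" or "wrist"; returns a dict with "img" (384x512x3 uint8, red, green, blue), "z_map" (384x512 float32, m along the optical axis (not along the pixel's ray), 0 where there is no reading), "mtx" (3x3 intrinsics, pixels), "distortion" ([k1, k2, p1, p2, k3] as OpenCV has them; the pictures are not rectified), "R" (3x3) and "t" (3): a world point X has camera coordinates R X + t; the wrist camera has in their place "tool_from_camera" (4x4, takes a point from camera to tool coordinates, whose origin is the TCP and whose axes are the tool frame's). Camera axes: x right, y down, z forward; pixel columns grow to the right and rows downward; lengths in m; the calibration is good to about 2 mm. A picture is of the moment at which its call begins: read the wrist's pose just before it.
- ctrl.job_done(): hands the job in, once; it reports no verdict.
The state is a dict: "clock": time; "joints": joint angles; "joint_velocities": joint speeds; "joint_torque": joint torques, N m; "position": TCP position; "orientation": TCP orientation; "contact_force": force on the tool from outside, world axes, zero at the start; "moment": the same for the moment, N m; "opening": opening from 0.0 (shut) to 1.0 (fully open).
Only numpy, scipy, OpenCV 4.12 (cv2) and the standard library are available. Lean on these libraries where they do the work, as an engineer would, in place of code of your own. Each camera call takes 0.05 s, during which the arm holds its last target.

## Task

The press has stopped and the fitter needs to get at its fuses: gently press the wide hatch of the fuse box down once with the fingertips, close to its free edge, until the latch clicks, then let go and back off so that it pops up by itself. See that it stays open and leave it standing open: do not push it down again. Leave the narrow hatch of the battery box shut, and do not grip, lift or shove anything on the bench.

Things in the scene. Friction and masses are not known exactly. Their poses are not given: they have to be found in the camera images.
- fuse_box: grey painted steel box, 150 x 130 mm, let into the bench so that 60 to 115 mm of it stands out, with the wide hatch on top; origin on its vertical mid-axis 90 mm below the rim, x from the hatch's free edge to its hinge, z up. The wide hatch is a plain grey plastic flap, 108 mm (free edge to hinge) x 90 mm x 10 mm, three fine dark lines near the free edge; its top face stands 20 mm above the box's rim
- fuse_hatch_pad (a point): the place to press on the wide hatch: a point on its flat top face, mid-width, 18 mm from the free edge and 88 mm from the hinge line, 80 to 135 mm above the bench while shut (110 mm above the box's origin). z is the outward normal of the face (up while shut), x points from the free edge to the hinge, y along the hinge. It moves with the hatch; fingers may overhang the edges
- fuse_hatch (a joint): angle of the wide hatch, rad: 0 shut and latched, 0.90 open stop (52 degrees, free edge 83 mm higher), -0.075 inner stop. Pressed in by 0.05 or more (4.5 mm at the pad; stop at 6.6 mm) and let go, it springs open within 1.5 s, rising behind a finger that retreats, and stays up. Takes 3 to 4 N at the pad, more at the stop; over 45 N damages it. Pushed shut again it re-latches
- fuse_catch (a joint): sideways place of the small catch pin hidden inside the fuse box's latch, m: 0 latched, about +0.008 once released, below -0.006 only when the open hatch is pushed shut again. Not visible and need not be used
- battery_box: grey painted box like the fuse box but narrower, 150 x 85 mm, let into the bench likewise, with a narrow hatch of 108 x 45 x 10 mm of the same grey plastic; origin and axes as for the fuse box. To be left alone
- battery_hatch (a joint): angle of the narrow hatch, rad: 0 shut, positive open, same push-push latch; to be left shut
- bracket_stack: bystander: stack of eight flat steel brackets, 100 x 70 x 26 mm; origin at its underside
- dish: bystander: steel dish 110 mm wide, 32 mm high; origin at its underside
- punch: bystander between the boxes: stepped dark steel punch 34 mm wide, 78 mm high, upright; origin at its underside
- jar: bystander: clear jar 56 mm wide, 80 mm high with a black lid; origin at its underside
- wrench: bystander: steel wrench lying flat, about 180 mm long
- die_ring: bystander: steel ring 60 mm wide, 28 mm high; origin at its underside
- oil_can: bystander: plain white can 54 mm wide, 100 mm high; origin at its underside

How it is judged (in metres and radians):
On the way, in this order (a step that is already met when the one before it is completed fails the run):
1. the wide hatch is pressed in by the fingers (value of joint fuse_hatch below -0.03 rad and contact force between the fingers and fuse_hatch above 0.3 N).
2. the wide hatch has popped up and stays open untouched for a second (value of joint fuse_hatch above 0.75 rad and contact force between each of the arm, the fingers and fuse_hatch below 0.05 N), for 1 s.
At the end, for the whole second after the job is handed in: the wide hatch stands open by more than 0.75 rad, at rest and untouched; the narrow hatch is shut (within 0.05 rad) (value of joint fuse_hatch above 0.75 rad and not (velocity of joint fuse_hatch above 0.1 rad/s) and velocity of joint fuse_hatch above -0.1 rad/s and value of joint battery_hatch between -0.02 and 0.05 rad).
It fails at once if the wide hatch is pressed with over 45 N (contact force between the fingers and fuse_hatch above 45 N).
It fails at once if the wide hatch is pushed shut again after it has popped (value of joint fuse_catch below -0.006 m).
It fails at once if the narrow hatch is pressed in or opened (value of joint battery_hatch below -0.025 rad or value of joint battery_hatch above 0.08 rad).
It fails at once if a bystander is shoved by more than 20 mm, lifted or knocked over (distance of any of bracket_stack, wrench, punch, jar, die_ring, dish, oil_can from where it was at the start of the episode above 0.02 m or angle between any of punch, jar, oil_can's own z axis and vertical above 0.5 rad).
It also fails if it takes over 32 s, if anything falls off the work surface, if the arm or the gripper's body presses on something with over 40 N, if the wrist force passes 120 N, or if a joint passes its speed limit or range.

## Working session

There is one attempt and no reset: what is moved stays moved. The work goes in short steps, Python scripts to look and compute and a tool call to move; the robot and the scene stay as the last step left them, time stands still between calls to the robot, and variables do not carry over. Pictures are saved under pics/ and viewed, and the job is handed in when it is done.

Besides the shell and the picture viewer there is one more tool, called after ">>>" as a command line: name --argument value ..., lists and objects as JSON in quotes. apply_moves: Moves the arm, as the interface text tells. Its arguments: {"type":"object","properties":{"rows":{"type":"array"},"force":{"type":"number"}},"required":["rows"]}

```bash
mkdir -p pics; cat > h.py <<'E'
import numpy as np, cv2
from plant import ctrl
def snap(name,fn):
    s=ctrl.get_state(); c=ctrl.camera(name)
    cv2.imwrite('pics/'+fn+'.png',cv2.cvtColor(c['img'],cv2.COLOR_RGB2BGR))
    np.savez(fn+'.npz',pos=s['position'],ori=s['orientation'],**{k:v for k,v in c.items() if isinstance(v,(np.ndarray,list,tuple))})
    return s,c
def world(d,u,v,z=None):
    p=cv2.undistortPoints(np.array([[[u,v]]],float),d['mtx'],np.array(d['distortion'],float)).ravel()
    if z is None:
        w=d['z_map'][int(v)-1:int(v)+2,int(u)-1:int(u)+2]; w=w[w>0]; z=np.median(w)
    return d['R'].T@(np.array([p[0]*z,p[1]*z,z])-d['t'])
E
python3 - <<'E'
from h import *
s,c=snap('scene','scene1'); snap('side','side1'); snap('wrist','wrist1')
print(s)
for n in('scene1','side1'):
    im=cv2.imread(f'pics/{n}.png'); 
    cv2.imwrite(f'pics/{n}b.png',cv2.resize(im,(768,576),interpolation=cv2.INTER_CUBIC))
E
```

```text
{'clock': 0.0, 'joints': array([ 6.74547684e+01,  1.77051704e+01,  9.36892453e+01,  6.65473685e-04,
        6.87386201e+01, -3.99252687e+00]), 'joint_velocities': array([ 0.02020457, -0.04619933,  0.046499  , -0.03800956,  0.10920619,
       -0.01415802]), 'joint_torque': array([-3.45958715e-04, -4.15262425e+01, -2.76654983e+01, -3.67923312e-04,
        1.06248551e-02, -1.33931292e-05]), 'position': array([0.19856271, 0.59176796, 0.23804212]), 'orientation': array([ 175.74061863,   89.86696275, -112.81232815]), 'contact_force': array([0.15439076, 0.58905727, 0.49687987]), 'moment': array([-0.00874971,  0.00419748,  0.00069141]), 'opening': 0.9984525581821835}
```

View pics/scene1b.png

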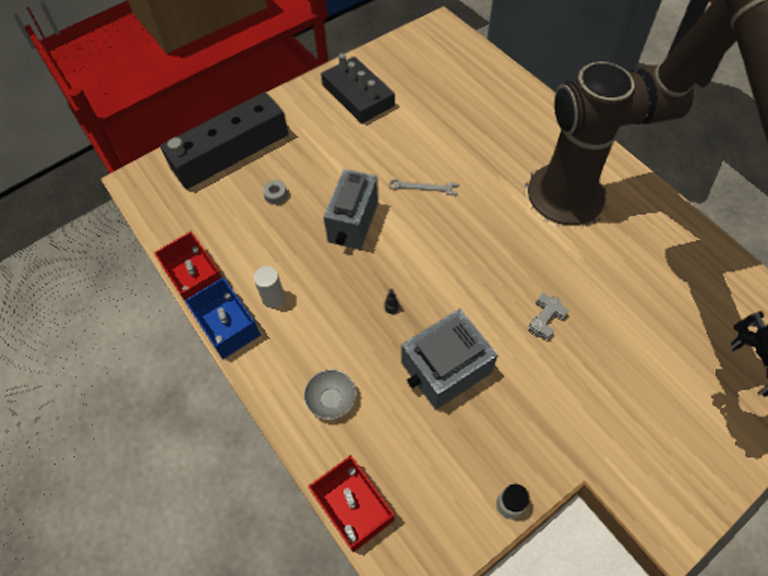

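View pics/side1b.png

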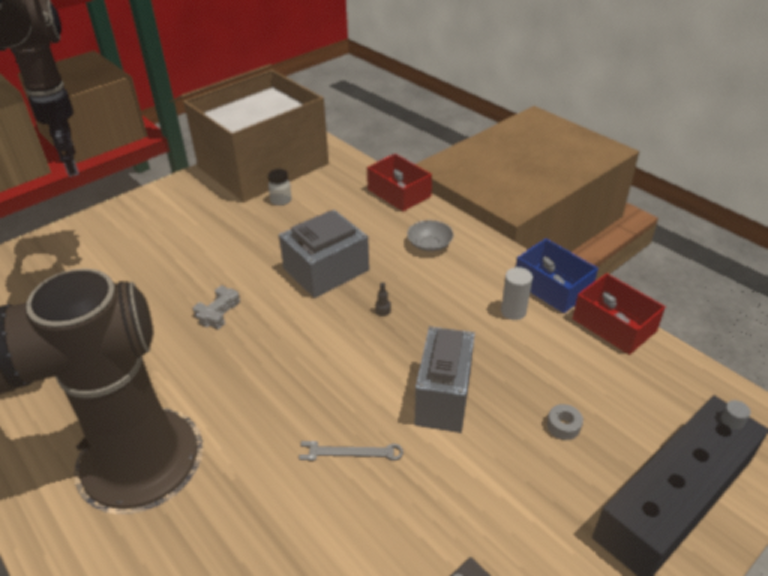

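View pics/wrist1.png

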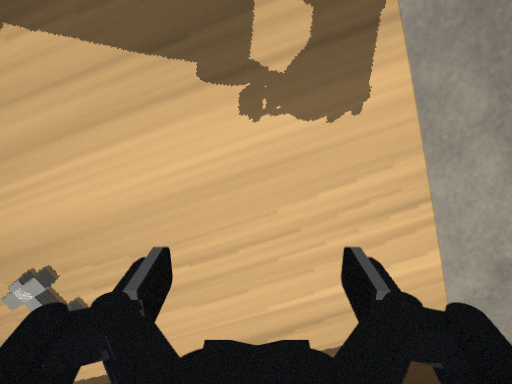

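The scene view shows the wide-hatch fuse box near (450,358) in the 1.5x picture. Its dark lines, which mark the free edge, are at the right end near (465,328). The narrow box is at (352,208). Next I'll enlarge the fuse box.

```bash
python3 - <<'E'
from h import *
im=cv2.imread('pics/scene1.png')[195:285,255:345]
cv2.imwrite('pics/crop1.png',cv2.resize(im,(594,594),interpolation=cv2.INTER_CUBIC))
im=cv2.imread('pics/side1.png')[135:200,180:252]
cv2.imwrite('pics/crop2.png',cv2.resize(im,(720,585),interpolation=cv2.INTER_CUBIC))
E
```

```text
(no output)
```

View pics/crop1.png

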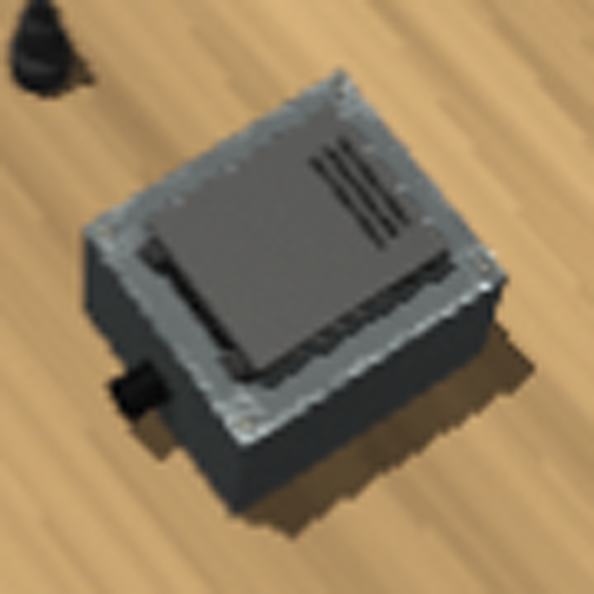

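View pics/crop2.png

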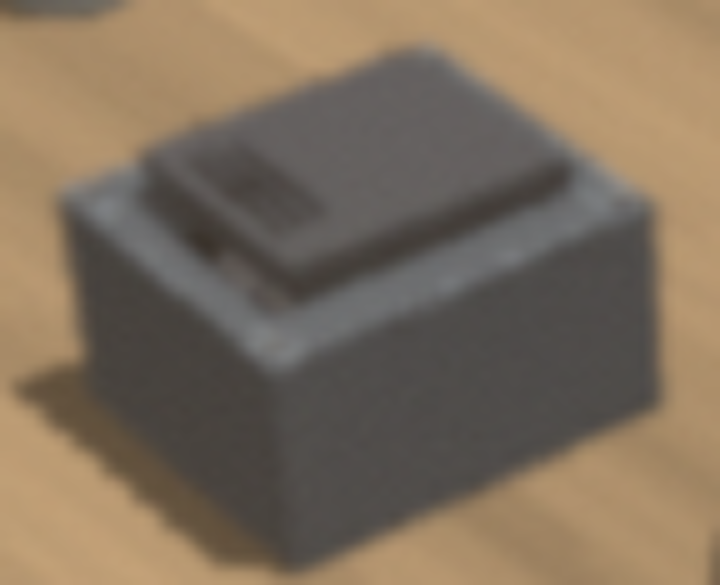

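```bash
cat > m.py <<'E'
from h import *
sc=np.load('scene1.npz'); si=np.load('side1.npz')
def cs(p): return (p[0]/6.6+254.6,p[1]/6.6+194.6)
def cd(p): return (p[0]/10+179.6,p[1]/9+134.6)
for lab,p in dict(rl=(92,232),rt=(342,78),rr=(497,278),rb=(243,437),hc=(300,240),line=(360,190)).items():
    u,v=cs(p); print(lab,world(sc,u,v).round(4))
def P(d): 
    k=d['mtx'];r=cv2.Rodrigues(d['R'])[0]; return lambda X:cv2.projectPoints(np.array(X,float),r,d['t'],k,np.array(d['distortion'],float))[0].reshape(-1,2)
a=[cs(p) for p in [(335,105),(450,250),(250,370),(150,230)]]
b=[cd(p) for p in [(290,270),(145,160),(420,45),(570,175)]]
# order: free A(top in scene), free B, hinge B, hinge A
b=[b[0],b[1],b[2],b[3]]
from scipy.optimize import least_squares
def cor(q):
    x,y,z,th=q; e=np.array([np.cos(th),np.sin(th),0]); n=np.array([-e[1],e[0],0]);c=np.array([x,y,z])
    out=[]
    for l,w in ((-.018,s*.045) for s in (1,-1)): out.append(c+l*e+w*n)
    for l,w in ((.090,s*.045) for s in (-1,1)): out.append(c+l*e+w*n)
    return out
for sg in (0,1):
  best=None
  for t0 in np.arange(-3,3.2,.5):
    aa=np.array(a);bb=np.array(b)
    if sg: aa=aa[[1,0,3,2]];bb=bb[[1,0,3,2]]
    r=least_squares(lambda q:np.r_[(P(sc)(cor(q))-aa).ravel(),(P(si)(cor(q))-bb).ravel()],[*world(sc,*cs((360,190))),t0])
    if best is None or r.cost<best.cost:best=r
  print(sg,best.cost,best.x,np.degrees(best.x[3]),best.fun.round(1))
# depth plane of hatch
for d,pts in((sc,[cs(p) for p in [(230,230),(300,280),(330,220),(250,320),(400,230)]]),(si,[cd(p) for p in[(350,150),(420,120),(300,200)]])):
    for p in pts: print(world(d,*p).round(4))
E
python3 m.py
```

```text
rl [0.6216 0.1155 0.0961]
rt [0.4771 0.124  0.0964]
rr [0.4869 0.2475 0.096 ]
rb [0.629  0.2365 0.0963]
hc [0.5544 0.1837 0.1169]
line [0.5169 0.1815 0.1185]
0 2155.0918141038305 [0.52692344 0.2042881  0.1127246  5.55238477] 318.1282135760987 [ 11.6  35.2  -5.2 -13.9 -10.  -34.6   3.3  13.6  -8.5 -19.3   3.1   9.5
   9.5  22.   -4.2  -9. ]
1 3.902639561154512 [ 0.51852741  0.18367074  0.11532064 -0.07692443] -4.407445373173856 [-0.1  0.6 -0.   0.2 -1.  -1.5  0.7  0.7 -0.3 -0.3  0.   1.   0.1 -1.2
 -0.3  0.6]
[0.5771 0.1608 0.1182]
[0.5677 0.1995 0.1189]
[0.5383 0.1854 0.1205]
[0.5974 0.2005 0.1171]
[0.5156 0.2082 0.1191]
[0.554  0.1829 0.1192]
[0.5843 0.1849 0.1165]
[0.5242 0.1705 0.1189]
```

```bash
cat > t.py <<'E'
from h import *
from scipy.spatial.transform import Rotation as Ro
import sys
s=ctrl.get_state(); R=Ro.from_euler('xyz',s['orientation'],degrees=True).as_matrix()
print(s['clock'],s['position'].round(4),'F',s['contact_force'].round(2),'op',round(s['opening'],3)); print(R.round(3))
t=np.array([float(v) for v in sys.argv[1:4]]) if len(sys.argv)>3 else np.array([.515,.183,.16])
print('tool shift/10cm',(R.T@(t-s['position'])*10).round(3))
E
python3 t.py
```

```text
0.15 [0.1986 0.5919 0.2383] F [-0.56  1.04 -0.77] op 1.002
[[-0.001 -0.948  0.318]
 [-0.002  0.318  0.948]
 [-1.     0.    -0.002]]
tool shift/10cm [ 0.788 -4.3   -2.869]
```

>>> apply_moves --rows '[[[1,0,-0.25,-0.17,0],[1,0,-0.5,-0.33,0],[1,0,-0.75,-0.5,0],[1,0,-1,-0.67,0]]]'

```text
clock: 0.55
position: [0.2727, 0.496, 0.2388]
orientation: [173.0, 90.0, -115.5]
contact_force: [0.4, -0.2, -0.1]
opening: 0.333
```

>>> apply_moves --rows '[[[1,0,-0.25,-0.17,0],[1,0,-0.5,-0.33,0],[1,0,-0.75,-0.5,0],[1,0,-1,-0.67,0]]]'

```text
clock: 0.95
position: [0.3463, 0.4006, 0.239]
orientation: [158.9, 90.0, -129.6]
contact_force: [-0.6, 0.7, 0.9]
opening: 0.0
```

>>> apply_moves --rows '[[[1,0,-0.25,-0.17,0],[1,0,-0.5,-0.33,0],[1,0,-0.75,-0.5,0],[1,0,-1,-0.67,0]]]'

```text
clock: 1.35
position: [0.4198, 0.3053, 0.239]
orientation: [137.2, 90.0, -151.4]
contact_force: [-0.2, -0.3, -0.5]
opening: 0.004
```

>>> apply_moves --rows '[[[1,0,-0.25,-0.17,0],[1,0,-0.5,-0.33,0],[1,0,-0.75,-0.5,0],[1,0,-1,-0.67,0]]]'

```text
clock: 1.75
position: [0.4932, 0.21, 0.239]
orientation: [121.0, 90.0, -167.5]
contact_force: [0.4, 0.3, -0.2]
opening: -0.001
```

```bash
python3 t.py
```

```text
1.75 [0.4932 0.21   0.239 ] F [ 0.44  0.31 -0.23] op -0.001
[[-0.    -0.948  0.318]
 [-0.     0.318  0.948]
 [-1.     0.    -0.   ]]
tool shift/10cm [ 0.79  -0.293 -0.187]
```

>>> apply_moves --rows '[[[1,0.2,-0.15,-0.1,0],[1,0.4,-0.29,-0.19,0],[1,0.6,-0.29,-0.19,0],[1,0.8,-0.29,-0.19,0],[1,0.8,-0.29,-0.19,0]]]'

```text
clock: 2.25
position: [0.5114, 0.1829, 0.1558]
orientation: [123.6, 89.6, -165.0]
contact_force: [-0.7, 0.2, -0.4]
opening: -0.0
```

```bash
python3 - <<'E'
from h import *
snap('scene','scene2');snap('side','side2');snap('wrist','wrist2')
a=cv2.imread('pics/scene2.png')[170:285,255:345]; b=cv2.imread('pics/side2.png')[100:215,170:260]
cv2.imwrite('pics/c3.png',cv2.resize(np.hstack([a,b]),None,fx=4.4,fy=4.4,interpolation=cv2.INTER_CUBIC))
E
python3 t.py .517 .183 .125
```

```text
2.4 [0.5147 0.1842 0.1599] F [-0.25 -0.5   0.1 ] op 0.004
[[ 0.001 -0.948  0.318]
 [ 0.     0.318  0.948]
 [-1.    -0.001  0.   ]]
tool shift/10cm [ 0.349 -0.025 -0.004]
```

View pics/c3.png

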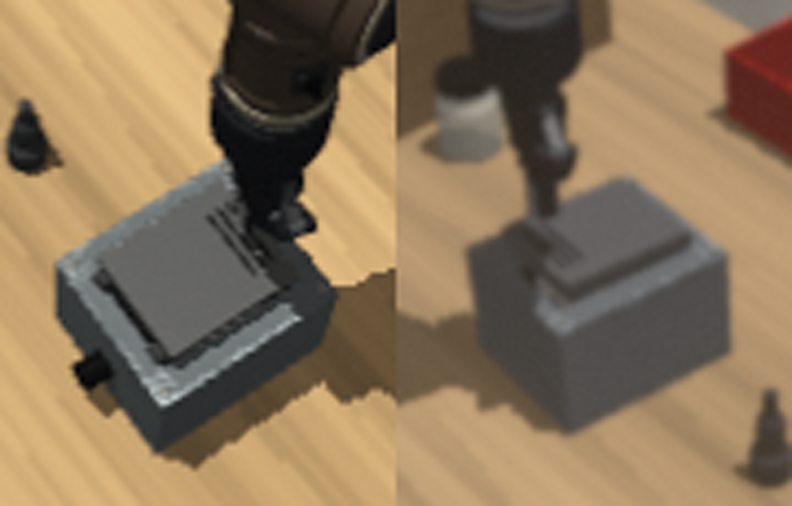

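View pics/wrist2.png

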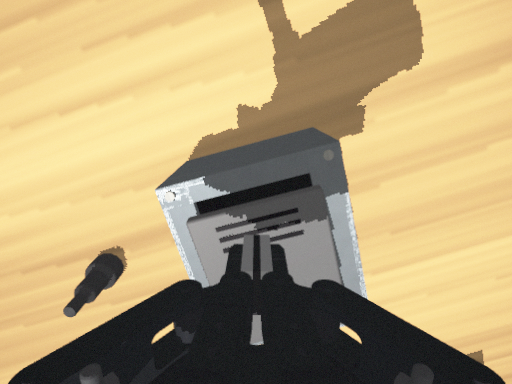

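The closed fingertips are over the line marks at mid-width: wrist view tips near (258,240), hatch from x≈190 to 330. The wide hatch is still flat. I'll go down to just above it.

>>> apply_moves --rows '[[[1,0.1,-0.02,0,0],[1,0.2,-0.02,0,0],[1,0.3,-0.02,0,0],[1,0.3,-0.02,0,0]]]'

```text
clock: 2.8
position: [0.515, 0.183, 0.1275]
orientation: [123.3, 89.8, -165.2]
contact_force: [0.4, -0.0, -0.5]
opening: 0.001
```

>>> apply_moves --rows '[[[1,0.01,0,0,0],[1,0.02,0,0,0],[1,0.03,0,0,0],[1,0.03,0,0,0]]]'

```text
clock: 3.2
position: [0.516, 0.1833, 0.1265]
orientation: [112.5, 90.0, -176.0]
contact_force: [-1.5, 0.2, 1.1]
opening: 0.002
```

>>> apply_moves --rows '[[[1,0.01,0,0,0],[1,0.02,0,0,0],[1,0.02,0,0,0]]]'

```text
clock: 3.5
position: [0.516, 0.1834, 0.1242]
orientation: [88.5, 90.0, 160.0]
contact_force: [-2.2, 0.6, 1.6]
opening: 0.001
```

>>> apply_moves --rows '[[[1,0.01,0,0,0],[1,0.02,0,0,0],[1,0.02,0,0,0]]]'

```text
clock: 3.8
position: [0.5159, 0.1834, 0.1221]
orientation: [103.8, 90.0, 175.2]
contact_force: [-3.0, 0.4, 2.0]
opening: -0.001
```

>>> apply_moves --rows '[[[1,0.01,0,0,0],[1,0.01,0,0,0]]]'

```text
clock: 4.0
position: [0.5161, 0.1834, 0.1211]
orientation: [91.3, 90.0, 162.8]
contact_force: [-2.9, 0.3, 3.9]
opening: 0.002
```

>>> apply_moves --rows '[[[1,0.01,0,0,0],[1,0.01,0,0,0]]]'

```text
clock: 4.2
position: [0.5162, 0.1833, 0.1202]
orientation: [2.8, 90.0, 74.2]
contact_force: [-2.8, 0.6, 2.7]
opening: 0.001
```

>>> apply_moves --rows '[[[1,0.01,0,0,0],[1,0.01,0,0,0]]]'

```text
clock: 4.4
position: [0.5162, 0.1834, 0.1198]
orientation: [99.6, 90.0, 171.1]
contact_force: [-4.2, 0.5, 6.2]
opening: 0.006
```

>>> apply_moves --rows '[[[1,0.005,0,0,0],[1,0.005,0,0,0]]]'

```text
clock: 4.6
position: [0.5163, 0.1834, 0.1197]
orientation: [110.8, 90.0, -177.7]
contact_force: [-4.7, 0.2, 7.9]
opening: -0.002
```

Force has climbed to 8 N and travel has stopped, so the hatch is at its inner stop. I'll let go now, moving up and back off the free edge side.

>>> apply_moves --rows '[[[1,-0.2,0.1,-0.03,0],[1,-0.5,0.35,-0.12,0],[1,-0.8,0.65,-0.22,0],[1,-1,0.95,-0.32,0],[1,-1,0.95,-0.32,0]]]'

```text
clock: 5.1
position: [0.4154, 0.1836, 0.2213]
orientation: [-55.2, 89.7, 16.3]
contact_force: [1.2, -0.3, 0.5]
opening: 0.003
```

>>> apply_moves --rows '[[[1,-0.3,0.3,-0.1,0],[1,-0.5,0.5,-0.17,0],[1,-0.5,0.5,-0.17,0],[1,-0.5,0.5,-0.17,0],[1,-0.5,0.5,-0.17,0]]]'

```text
clock: 5.6
position: [0.3637, 0.1827, 0.2676]
orientation: [158.9, 90.0, -129.7]
contact_force: [-0.1, -0.0, -0.7]
opening: 0.002
```

>>> apply_moves --rows '[[[1,0,0,0,0],[1,0,0,0,0],[1,0,0,0,0],[1,0,0,0,0],[1,0,0,0,0]]]'

```text
clock: 6.1
position: [0.3632, 0.183, 0.2686]
orientation: [132.5, 90.0, -156.0]
contact_force: [-0.1, 0.5, -0.4]
opening: 0.002
```

>>> apply_moves --rows '[[[1,0,0,0,0],[1,0,0,0,0],[1,0,0,0,0],[1,0,0,0,0],[1,0,0,0,0]]]'

```text
clock: 6.6
position: [0.3631, 0.183, 0.2688]
orientation: [-64.3, 90.0, 7.1]
contact_force: [0.2, 0.5, -0.2]
opening: 0.001
```

```bash
python3 - <<'E'
from h import *
snap('scene','scene3');snap('side','side3')
a=cv2.imread('pics/scene3.png')[150:285,235:345]; b=cv2.imread('pics/side3.png')[80:215,150:260]
cv2.imwrite('pics/c4.png',cv2.resize(np.hstack([a,b]),None,fx=3.6,fy=3.6,interpolation=cv2.INTER_CUBIC))
cv2.imwrite('pics/c5.png',cv2.resize(cv2.imread('pics/scene3.png'),(768,576)))
E
```

```text
(no output)
```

View pics/c4.png

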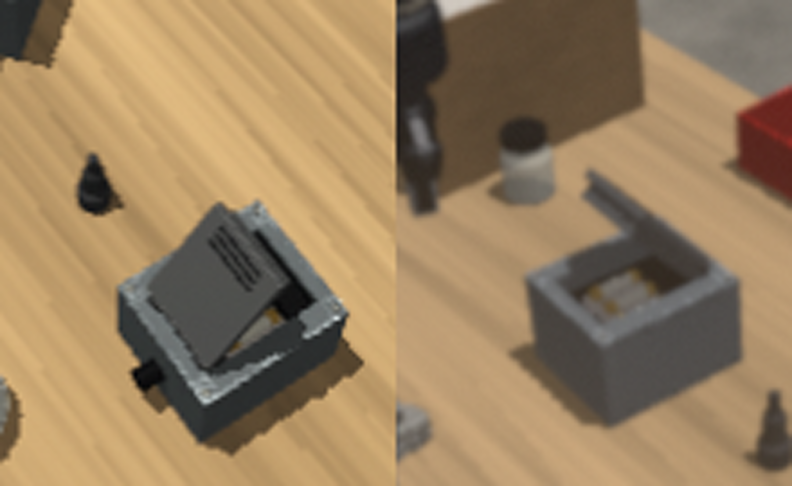

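View pics/c5.png

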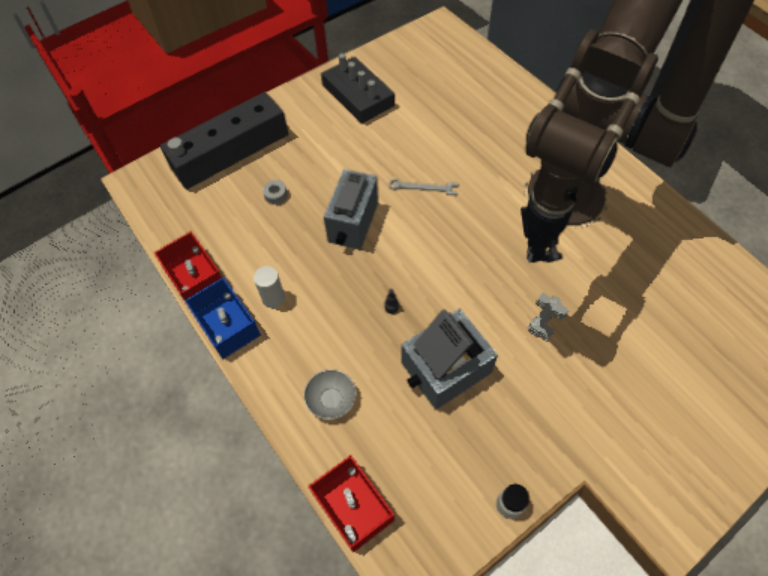

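The hatch has popped up: its free edge is at about (590,175) in the side crop, and the fuses are visible inside. The arm is clear, and the narrow box at (352,208) and the bystanders haven't changed. I'll wait, then check the angle and that it stays put.

>>> apply_moves --rows '[[[1,0,0,0,0],[1,0,0,0,0],[1,0,0,0,0],[1,0,0,0,0],[1,0,0,0,0]]]'

```text
clock: 7.2
position: [0.3631, 0.183, 0.2688]
orientation: [115.9, 90.0, -172.7]
contact_force: [-0.3, -0.4, 0.7]
opening: 0.004
```

>>> apply_moves --rows '[[[1,0,0,0,0],[1,0,0,0,0],[1,0,0,0,0],[1,0,0,0,0],[1,0,0,0,0]]]'

```text
clock: 7.7
position: [0.3631, 0.183, 0.2688]
orientation: [133.1, 90.0, -155.4]
contact_force: [-0.4, 0.2, -0.4]
opening: -0.004
```

>>> apply_moves --rows '[[[1,0,0,0,0],[1,0,0,0,0],[1,0,0,0,0],[1,0,0,0,0],[1,0,0,0,0]]]'

```text
clock: 8.2
position: [0.3631, 0.183, 0.2688]
orientation: [55.1, 90.0, 126.6]
contact_force: [-0.4, -0.6, 0.0]
opening: 0.002
```

```bash
python3 - <<'E'
from h import *
s,c=snap('scene','scene4')
o=np.load('scene3.npz'); print('diff px',(abs(c['img'].astype(int)-o['img']).max(2)>40).sum())
# hatch plane from depth; hatch centre in crop c4 (215,290)/3.6+(235,150)
u0,v0=215/3.6+235,290/3.6+150
pts=np.array([world(c,u0+i,v0+j) for i in range(-6,7,2) for j in range(-6,7,2)])
q=pts-pts.mean(0); n=np.linalg.svd(q)[2][2]; print('tilt rad',np.arccos(abs(n[2])),pts.mean(0), s['clock'])
n=np.load('scene1.npz')
m=(abs(c['img'].astype(int)-n['img']).max(2)>40)
print('narrow box diff',m[105:170,210:256].sum())
E
```

```text
diff px 3
tilt rad 0.9059069910005558 [0.57949405 0.18518633 0.15605738] 8.2
narrow box diff 0
```

```bash
python3 -c "
from plant import ctrl
print(ctrl.job_done())"
```

```text
the job is handed in; nothing more can be done
None
```

The wide hatch of the fuse box is standing open, and the job is handed in at about 8 s of the 32 s allowed.

- **Press:** I pressed the hatch once with the closed fingertips, mid-width near its free edge. I went down in about 1 mm steps until it met its inner stop. The measured force there was about 8 N upward, or about 9 N in total.
- **Release:** I then moved the arm up and back. The hatch popped up by itself, and the arm now stands about 150 mm back from the press point.
- **Last checks:** The depth image puts the hatch at about 0.906 rad, in line with its 0.90 open stop. It did not move between two pictures about 1.5 s apart. The narrow hatch area showed no change from the start picture, and by eye the other objects on the bench looked unmoved.

No check failed. The wrist force stayed within its noise, under about 1 N, after the arm backed off. The latch click itself could not be sensed; I inferred it from the force rise at the stop and the hatch opening.

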